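Set the filter changer to the third click

TASK

Zero the reader's blue filter lever by pushing it fully home towards the green block, then slide it back the other way click by click, counting by feel, and stop at the third click without running on past it. Push it only with the fingertips or the outside of the fingers, never gripping it; leave it resting in the third click, and leave the vial, the filter cassette and the bottle standing where they are.

Things in the scene. Friction and masses are not known exactly. Their poses are not given: they have to be found in the camera images.
- reader: cream optical reader, a fixed box 220 (x) by 340 (y) by 80 mm high on the table; origin at the centre of its underside, z up, y along its long side. The lever slides along a black slot on its flat deck (80 mm up), along the reader's y at its x = 0. A 4 mm grey mat at y = 110 to 160 mm carries the vial and the cassette.
- lever_grip (a point): centre of the lever's blue crossbar, 34 mm above the deck. It is 90 mm long along the reader's x, 16 mm thick along the reader's y (the sliding direction) and 24 mm high: underside 22 mm, top 46 mm above the deck; a narrow steel stem below. Fully home it is at the reader's y = -45 mm. Pressing both of its flanks (the 90 mm faces) at once counts as gripping.
- lever (a joint): travel along the reader's +y, m: 0 = home, against its stop (not counted); sprung clicks at 0.018, 0.036, 0.054 (the third), 0.072 and 0.090 (far stop). About 6 N starts it out of a click; resistance fades towards half-way to the next, and just past it the lever snaps ahead, away from the finger, and stays. Starts at the first or second click, or between them. Over 0.063 = run past the third.
- home_mark (a point): centre of the top of the green block (50 x, 14 y, 12 mm high) on the deck at the slot's home end (reader's -y end, y = -69 mm); block top 92 mm above the table. A like black block marks the far end (y = +69 mm). The crossbar's flank stops 9 mm short of the green block's inner face.
- vial_mid (a point): centre of a small glass vial with a blue cap, 26 mm across and 45 mm high, standing loose on the deck's grey mat; leave alone
- cassette_mid (a point): centre of a loose black filter cassette, 40 by 30 by 14 mm high, lying on the deck's grey mat; leave alone
- bottle_mid (a point): centre of a loose amber bottle, 64 mm across and 130 mm high, standing on the table 65 to 120 mm (to its centre) beyond the reader's home end; leave alone
There are look-alikes about, which are no part of the job. Leave any orange look-alike of the part that bears vial_mid alone.

How it is judged:
On the way:
1. the lever is fully home against its stop (within 4 mm) (value of joint lever below 0.004 m), for 0.2 s.
At the end, for the whole second after the job is handed in: The lever, after having been fully home, rests in its third detent (54 mm from home, within 4 mm) and is still; vial, cassette and bottle are within 20 mm of where they stood, vial and bottle upright (value of joint lever between 0.05 and 0.058 m and velocity of joint lever between -0.01 and 0.01 m/s and distance of each of vial_mid, cassette_mid, bottle_mid from where it was at the start of the episode below 0.02 m and angle between each of vial_mid, bottle_mid's own z axis and vertical below 0.2 rad); the robot touches nothing.
It fails at once if the lever runs on past the third click (value of joint lever above 0.063 m).
It fails at once if the lever is gripped: both flanks pressed at once (contact force between the fingers and lever_c2 above 2 N and contact force between the fingers and lever_c3 above 2 N).
It fails at once if the vial, the cassette or the bottle is lifted, carried or knocked away (distance of any of vial_mid, cassette_mid, bottle_mid from where it was at the start of the episode above 0.02 m).
It also fails if it takes over 64 s, if anything falls off the work surface, if the arm or the gripper's body presses on something with over 40 N, if the wrist force passes 120 N, or if a joint passes its speed limit or range.

ROBOT

A 7-joint arm with a two-finger parallel gripper is mounted at the origin on the work surface. World frame = base frame: x ahead of the robot, y to its left, z up, the work surface at z = 0. Lengths are in m, angles in rad, forces in N, time in s.
With the tool pointing down it reaches from about 0.425 to 0.925 m from the base axis. Payload 6.8 kg.
Tool frame: the origin (TCP) lies on the front face of the gripper's body, between the roots of the fingers; the fingertips stand 73 mm ahead of it and the grasp point (between the pads) lies 54 mm ahead of it (env.nose_length is the distance from the TCP to the fingertips, in m); z points along the fingers, y is the direction in which the jaws open and shut (so a half turn about z gives the same grasp; the last joint's range is limited). The gripper opens to 85 mm and grips with 20 to 120 N. Pads are 22 mm wide; open, the fingers measure 114 mm over their backs; the gripper's body (76 mm by 85 mm) begins 54 mm behind the grasp point. The pads swing forward as they close: fully open they stand 13 mm farther back than shut.
Start: joints at [-1.329, 0.477, 0.022, 1.555, -0.011, 1.109, -0.083], TCP at [0.231, 0.634, 0.304] pointing down, gripper open.
Joint ranges: [-2.96, 2.96], [-0.34, 2.1], [-1.41, 1.46], [0.24, 2.44], [-1.37, 4.51], [0.17, 1.92], [-2.96, 2.96]. Speed limits (rad/s): [2.39, 2.39, 3.14, 3.14, 3.14, 3.14, 3.14].

INTERFACE

Orientations are given as a unit quaternion [w, x, y, z].
In Python, from cell import env, kin, camera, calibration, job gives the robot as it stands. The module is installed in compiled form; this text tells all that it offers. Calls block until the motion is done:
- env.reach(position, orientation): joint-space move of the TCP to a pose.
- env.movel(position, velocity=0.15, rot=None, stop_force=None): straight line of the TCP; rot=None keeps the orientation; velocity is the mean speed in m/s. With stop_force (N) it stops when the force on the tool has changed by that much, and returns True; else False.
- env.goto_joints(angles): joint-space move.
- env.grip(opening, f_grip=None): finger opening in m; f_grip is the grip in N (None keeps the last); returns when the fingers have stopped.
- env.dwell(seconds).
- kin.inverse_kinematics(position, orientation): joint angles nearest the present ones, or None.
- env.get_state(): the state.
- camera(name): name is "scene" or "top" or "wrist"; returns (picture, depth): 420x560x3 uint8, blue, green, red; 420x560 float32, m along the optical axis (not along the pixel's ray), 0 where there is no reading.
- calibration(name): a dict with "fx", "fy", "cx", "cy" (pixels), "rvec" (rotation vector, rad) and "tvec" (3), from world to camera coordinates, as OpenCV has them. Camera axes: x right, y down, z forward; pixel columns grow to the right and rows downward; lengths in m; the calibration is good to about 2 mm. A picture is of the moment at which its call begins: read the wrist's pose just before it. calibration takes no time and is no camera call; for the wrist camera it gives the pose at the moment of the call.
A pose or a line that the arm cannot do raises env.PlanningError and nothing moves.
- job.job_done(): hands the job in, once; it reports no verdict.
The state is a dict: "time": time; "qpos": joint angles; "joint_velocities": joint speeds; "joint_torque": joint torques, N m; "tcp_pos": TCP position; "orientation": TCP orientation; "force": force on the tool from outside, world axes, zero at the start; "torque": the same for the moment, N m; "opening": finger opening in m.
Only numpy, scipy, OpenCV 4.12 (cv2) and the standard library are available. Lean on these libraries where they do the work, as an engineer would, in place of code of your own. Each camera call takes 0.05 s, during which the arm holds its last target. There are 200 camera calls.

## Working session

There is one attempt and no reset: what is moved stays moved. The work goes in short steps, each a Python script; the robot and the scene stay as the last script left them, time stands still between calls to the robot, and variables do not carry over. Pictures are saved under pics/ and viewed, about 8 in all and at most 12, crops included, and the job is handed in when it is done.

```bash
mkdir -p pics; cat > h.py <<'E'
import numpy as np, cv2
from cell import env, kin, camera, calibration, job
def cloud(name):
    c=calibration(name); im,d=camera(name)
    R=cv2.Rodrigues(np.array(c["rvec"],float))[0]; t=np.array(c["tvec"],float).ravel()
    v,u=np.mgrid[:d.shape[0],:d.shape[1]]
    P=np.stack([(u-c["cx"])/c["fx"]*d,(v-c["cy"])/c["fy"]*d,d],-1)
    return im,d,(P-t)@R
E
python3 - <<'E'
from h import *
for n in("scene","top"):
    im,d,W=cloud(n); cv2.imwrite(f"pics/{n}0.png",im); np.savez(f"{n}0.npz",im=im,d=d,W=W)
print(env.get_state())
E
```

```text
{'time': 0.1, 'qpos': array([-1.3290759 ,  0.47772543,  0.02232846,  1.55632993, -0.01150545,
        1.109309  , -0.08311474]), 'joint_velocities': array([-0.00164755, -0.00035225,  0.00011337, -0.00105003,  0.0002298 ,
        0.00194285,  0.00011517]), 'joint_torque': array([ 4.11832065e-03, -5.97761858e+01,  1.61361180e+00, -2.81956065e+01,
        1.28151223e-02,  5.03216987e-03, -1.98227849e-05]), 'tcp_pos': array([0.23119487, 0.63373761, 0.30302677]), 'orientation': array([-8.94299445e-05,  1.74011933e-01,  9.84743201e-01, -8.17052966e-04]), 'force': array([ 0.53542916,  0.34929575, -0.44005273]), 'torque': array([ 0.08014179,  0.02059469, -0.04808946]), 'opening': 0.08531974082562928}
```

View pics/top0.png

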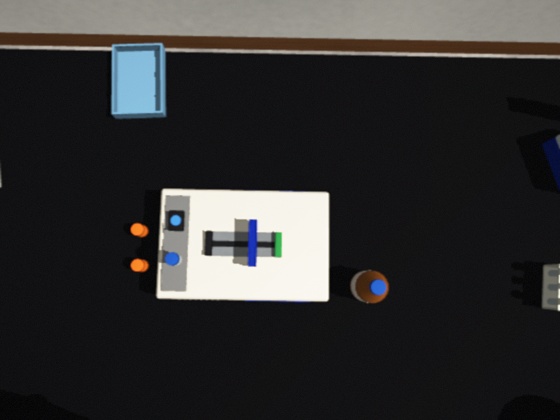

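View pics/scene0.png

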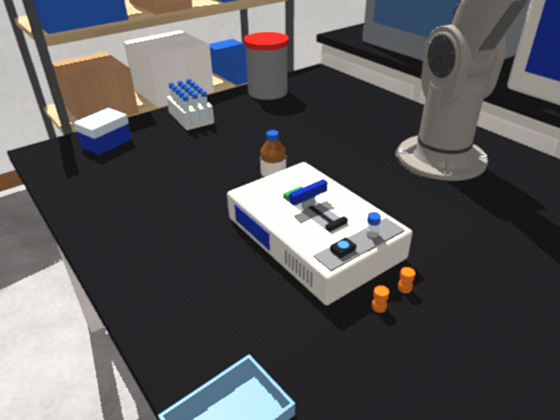

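The top view shows the green block at (278,244), the blue crossbar at (252,243), the black far block at (208,243), the vial at (172,259), the cassette at (176,220) and the bottle at (372,287). The things that could be mistaken for the targets are the orange vials at (139,230) and (139,265), the blue cap at (172,259), the cassette's blue spot at (176,220) and the bottle cap at (378,287). The lever is the long blue bar next to the green block.

```bash
python3 - <<'E'
from h import *
z=np.load("top0.npz"); im=z["im"].astype(int); W=z["W"]; d=z["d"]
B,G,R=im[...,0],im[...,1],im[...,2]
ok=d>0
deck=ok&(abs(W[...,2]-.08)<.006)&(B>150)&(R>150)
print("deck z",np.median(W[deck][:,2]))
box=ok&(W[...,2]>.06)&(W[...,2]<.1); 
n,l,s,c=cv2.connectedComponentsWithStats(box.astype(np.uint8)); k=1+np.argmax(s[1:,4])
r=cv2.minAreaRect(W[l==k][:,:2].astype(np.float32)); print("reader",r)
for n,m in dict(green=(G>B+40)&(G>R+40)&(W[...,2]>.085),bar=(B>R+60)&(B>G+60)&(W[...,2]>.115)&(W[...,2]<.135)).items():
    m=m&ok; n_,l,s,c=cv2.connectedComponentsWithStats(m.astype(np.uint8))
    for k in range(1,n_):
        if s[k,4]>20:
            Q=W[l==k]; print(n,s[k],c[k],Q.mean(0),np.median(Q[:,2]),cv2.minAreaRect(Q[:,:2].astype(np.float32)))
for n,(u,v) in dict(vial=(172,259),cass=(176,220),bottle=(372,287),green=(278,244),bar=(252,243),black=(208,243)).items(): print(n,W[v,u],im[v,u])
cv2.imwrite("pics/crop.png",cv2.resize(z["im"][180:310,150:400],None,fx=3,fy=3))
E
```

```text
deck z 0.08027889895476015
reader ((0.5039690732955933, 0.05699838697910309), (0.3408425748348236, 0.22445417940616608), 89.38899993896484)
green [275 232   7  25 173] [278.         244.13872832] [ 0.50283657 -0.01244765  0.09204136] 0.09205282513930806 ((0.5031676292419434, -0.012450676411390305), (0.04751530662178993, 0.011910793371498585), 0.6304111480712891)
bar [248 220   9  46 385] [251.98961039 242.40779221] [0.50317725 0.03758261 0.12614034] 0.126183038787598 ((0.5032145977020264, 0.03758072108030319), (0.08559184521436691, 0.015285774134099483), 0.8598207831382751)
bar [165 252  14  13 142] [171.52816901 258.38028169] [0.47104037 0.1877343  0.12897778] 0.12921534242261556 ((0.471744179725647, 0.18811309337615967), (0.02249603532254696, 0.02406182698905468), 0.9789510369300842)
bar [371 280  15  15 185] [377.80540541 286.80540541] [ 0.42252472 -0.19928188  0.13039163] 0.13038612653667722 ((0.4221756160259247, -0.19967928528785706), (0.02596368081867695, 0.027079403400421143), 0.30805742740631104)
vial [0.46988775 0.18680223 0.12902813] [211 100  40]
cass [0.5470963  0.18795956 0.09994244] [236 172  83]
bottle [ 0.42202132 -0.18859545  0.1293937 ] [209 101  41]
green [ 0.50285058 -0.01237812  0.09532243] [ 87 182  61]
bar [0.50199813 0.03756149 0.12565635] [184  52  27]
black [0.50339287 0.12516869 0.09161202] [35 33 35]
```

View pics/crop.png

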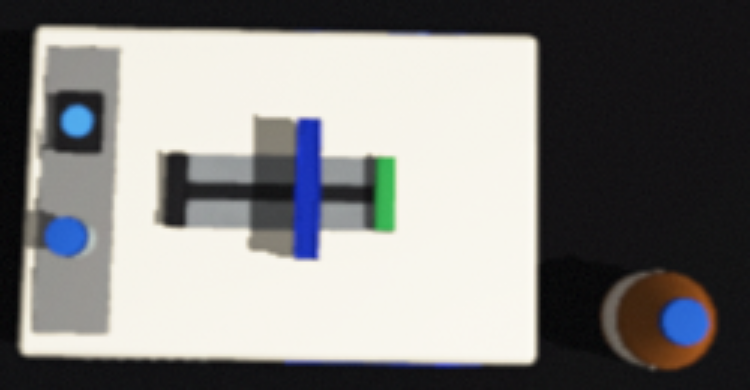

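The geometry is consistent. The deck is at 80.3 mm, the green block top at 92 mm and the bar top at 126 mm. The reader's +y is close to world +y. Home puts the bar at y ≈ 0.0115, so travel is now about 26 mm, between clicks 1 and 2. I'll shut the gripper, turn the jaw axis along x and push home from the +y side.

```bash
python3 - <<'E'
from h import *
q=np.array([0,.70711,.70711,0]); q/=np.linalg.norm(q)
def S(m):
    s=env.get_state(); print(m,round(s["time"],2),s["tcp_pos"].round(4),s["force"].round(1))
print(env.nose_length, kin.inverse_kinematics([.503,.08,.30],q))
env.grip(0.0); S("shut")
env.reach([.503,.08,.30],q); S("above")
env.movel([.503,.08,.178],.12); S("down")
r=env.movel([.503,.022,.178],.02,stop_force=18); S(f"home {r}")
env.dwell(.3); S("hold")
im,d,W=cloud("top"); cv2.imwrite("pics/home.png",cv2.resize(im[180:310,150:400],None,fx=3,fy=3))
E
```

```text
0.0726 [-0.76417086  0.22445994  0.56747236  1.97990919 -0.14491251  0.97638602
 -0.12660557]
shut 0.87 [0.2313 0.6341 0.3039] [-0.4  0.4 -0.5]
above 3.08 [0.5031 0.0814 0.2999] [ 0.1 -0.1 -0. ]
down 4.24 [0.5035 0.08   0.1786] [-0.5  0.3  0.1]
home True 6.69 [0.5028 0.0301 0.1778] [-0.2  1.6  1.4]
hold 6.99 [0.5027 0.0302 0.1776] [1.1 0.4 0.1]
```

View pics/home.png

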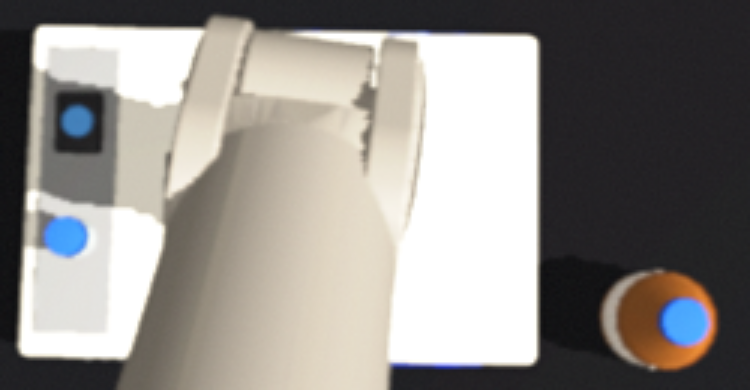

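The arm hides the lever in this view. The stop came at TCP y=0.0301, against 0.0305 predicted for home. I'll confirm with a second push that reaches a hard stop, then lift away and measure the bar.

```bash
python3 - <<'E'
from h import *
def S(m):
    s=env.get_state(); print(m,round(s["time"],2),s["tcp_pos"].round(4),s["force"].round(1))
r=env.movel([.503,.022,.178],.015,stop_force=14); S(f"push {r}")
env.dwell(.3)
p=env.get_state()["tcp_pos"]
env.movel([.503,p[1]+.015,.178],.1); env.movel([.503,p[1]+.015,.30],.15); 
env.movel([.503,-.05,.30],.2); S("over")
for n in("wrist","scene"):
    im,d,W=cloud(n); im=im.astype(np.uint8); cv2.imwrite(f"pics/{n}1.png",im)
    B,G,R=[im[...,i].astype(int) for i in range(3)]
    for k_,m in dict(green=(G>B+40)&(G>R+40)&(abs(W[...,2]-.092)<.004),bar=(B>R+60)&(B>G+60)&(W[...,2]>.120)&(W[...,2]<.13)&(abs(W[...,0]-.503)<.05)&(abs(W[...,1]-.03)<.06)).items():
        Q=W[m&(d>0)]
        if len(Q)>10: print(n,k_,len(Q),cv2.minAreaRect(Q[:,:2].astype(np.float32)),np.median(Q[:,2]))
E
```

```text
push True 7.41 [0.5024 0.0299 0.1775] [0.6 0.8 1.5]
over 9.6 [ 0.5029 -0.0492  0.2994] [ 0.4 -0.1 -0.1]
wrist green 865 ((0.5044231414794922, -0.012231959030032158), (0.04839620366692543, 0.013108530081808567), 0.12531691789627075) 0.09184263673201275
wrist bar 2471 ((0.5046510696411133, 0.011718839406967163), (0.08905201405286789, 0.015197117812931538), 0.40106093883514404) 0.12590119953808307
scene bar 239 ((0.5054028630256653, 0.01389041543006897), (0.01876559853553772, 0.08919089287519455), 89.07689666748047) 0.12509419894823381
```

View pics/wrist1.png

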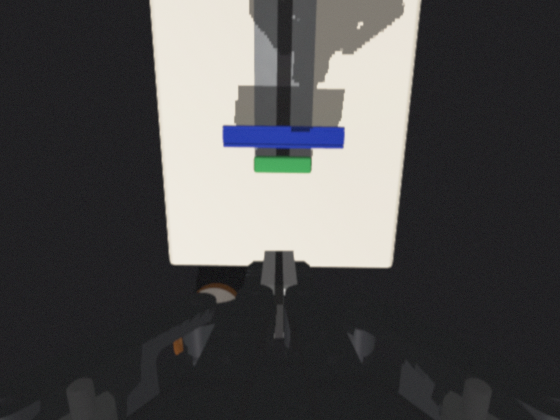

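The bar is 23.95 mm from the green block (24 expected), so the lever is home. The wrist view shows the blue bar at (283,137) and the green block at (283,164). Next I'll descend on the −y side and step forward by feel through the first click.

```bash
cat >> h.py <<'E'
def steps(y0,y1,dy=.001):
    for y in np.arange(y0,y1+1e-6,dy):
        env.movel([.503,y,.178],.03)
        f=[]
        for _ in range(2): env.dwell(.03); f.append(env.get_state()["force"][1])
        s=env.get_state(); print(round(s["time"],2),"cmd s",round((y+.0068)*1e3,1),"act",round((s["tcp_pos"][1]+.0068)*1e3,1),"fy",round(np.mean(f),1))
E
python3 - <<'E'
from h import *
env.movel([.503,-.032,.30],.2); env.movel([.503,-.032,.178],.12); env.movel([.503,-.012,.178],.05)
steps(-.0098,.0062)
E
```

```text
11.98 cmd s -3.0 act -3.2 fy -0.0
12.3 cmd s -2.0 act -2.0 fy -0.5
12.62 cmd s -1.0 act -1.4 fy -1.7
12.93 cmd s 0.0 act -1.0 fy -5.8
13.25 cmd s 1.0 act 0.0 fy -5.7
13.57 cmd s 2.0 act 1.4 fy -5.1
13.88 cmd s 3.0 act 3.2 fy -2.8
14.2 cmd s 4.0 act 4.4 fy -1.2
14.52 cmd s 5.0 act 5.3 fy -1.2
14.83 cmd s 6.0 act 6.2 fy -1.0
15.15 cmd s 7.0 act 7.2 fy -0.6
15.47 cmd s 8.0 act 8.2 fy -0.7
15.78 cmd s 9.0 act 9.1 fy 0.2
16.1 cmd s 10.0 act 10.0 fy -0.2
16.42 cmd s 11.0 act 11.0 fy -0.8
16.73 cmd s 12.0 act 12.0 fy 0.5
17.05 cmd s 13.0 act 13.0 fy 0.5
```

Contact came at s≈−1 with about 6 N, fading to zero by s≈9, so that is one click. On to the second: I expect resistance from about s=17 and release near 26.

```bash
python3 - <<'E'
from h import *
steps(.0072,.0232)
E
```

```text
17.37 cmd s 14.0 act 14.0 fy 0.0
17.68 cmd s 15.0 act 15.0 fy 0.0
18.0 cmd s 16.0 act 16.0 fy 0.3
18.32 cmd s 17.0 act 16.8 fy -0.8
18.63 cmd s 18.0 act 17.2 fy -5.3
18.95 cmd s 19.0 act 18.3 fy -4.9
19.27 cmd s 20.0 act 19.8 fy -4.1
19.58 cmd s 21.0 act 21.4 fy -2.8
19.9 cmd s 22.0 act 22.4 fy -1.7
20.22 cmd s 23.0 act 23.3 fy -1.9
20.53 cmd s 24.0 act 24.3 fy -0.9
20.85 cmd s 25.0 act 25.3 fy -0.2
21.17 cmd s 26.0 act 26.2 fy 0.1
21.48 cmd s 27.0 act 27.1 fy 0.6
21.8 cmd s 28.0 act 28.0 fy 0.1
22.12 cmd s 29.0 act 29.0 fy 0.7
22.43 cmd s 30.0 act 30.0 fy 0.2
```

Second click done, with onset at s≈17 and release near 26. For the third I expect onset near 35 and release near 44–45, so I'll stop at 47.5.

```bash
python3 - <<'E'
from h import *
steps(.0242,.0402)
s=env.get_state()["tcp_pos"]
im,d,W=cloud("wrist"); cv2.imwrite("pics/wrist2.png",im)
E
```

```text
22.75 cmd s 31.0 act 31.0 fy -0.6
23.07 cmd s 32.0 act 32.0 fy 0.1
23.38 cmd s 33.0 act 33.1 fy -0.1
23.7 cmd s 34.0 act 34.0 fy -0.8
24.02 cmd s 35.0 act 34.8 fy -1.1
24.33 cmd s 36.0 act 35.2 fy -6.6
24.65 cmd s 37.0 act 36.4 fy -4.6
24.97 cmd s 38.0 act 37.8 fy -4.3
25.28 cmd s 39.0 act 39.4 fy -3.3
25.6 cmd s 40.0 act 40.4 fy -2.0
25.92 cmd s 41.0 act 41.3 fy -0.9
26.23 cmd s 42.0 act 42.2 fy -0.8
26.55 cmd s 43.0 act 43.3 fy -0.4
26.87 cmd s 44.0 act 44.2 fy -0.5
27.18 cmd s 45.0 act 45.1 fy 0.1
27.5 cmd s 46.0 act 46.0 fy -0.4
27.82 cmd s 47.0 act 47.0 fy 0.6
```

Third click: onset at 35, force gone by 45. I'll back off, lift clear and measure.

```bash
python3 - <<'E'
from h import *
env.movel([.503,.012,.178],.08); env.movel([.503,.012,.30],.15); env.movel([.503,-.05,.30],.2)
im,d,W=cloud("wrist"); cv2.imwrite("pics/wrist3.png",im)
B,G,R=[im[...,i].astype(int) for i in range(3)]
for k_,m in dict(green=(G>B+40)&(G>R+40)&(abs(W[...,2]-.092)<.004),bar=(B>R+60)&(B>G+60)&(W[...,2]>.120)&(W[...,2]<.13)&(abs(W[...,0]-.503)<.05)&(abs(W[...,1]-.05)<.06)).items():
    Q=W[m&(d>0)]; print(k_,len(Q),cv2.minAreaRect(Q[:,:2].astype(np.float32)))
s=env.get_state(); print(s["time"],s["tcp_pos"],s["force"])
E
```

```text
green 872 ((0.5048512816429138, -0.01200943160802126), (0.048202551901340485, 0.012971855700016022), 0.3756484091281891)
bar 595 ((0.4846830666065216, 0.06521270424127579), (0.015011287294328213, 0.04801076650619507), 89.20024871826172)
29.8417 [ 0.5027144  -0.0496098   0.29926543] [ 0.50797307 -0.20488769 -0.80204289]
```

View pics/wrist3.png

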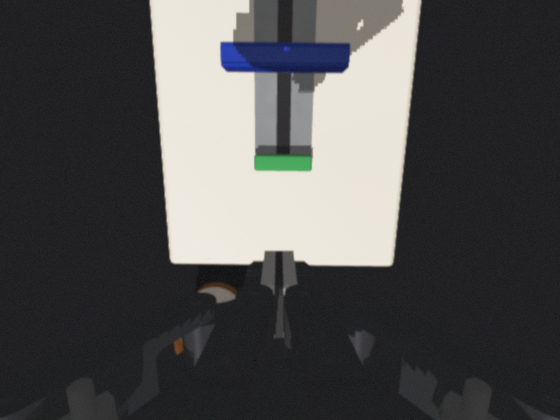

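```bash
python3 - <<'E'
from h import *
job.job_done()
E
```

```text
the job is handed in; nothing more can be done
```

The lever is resting in its third click, and I handed the job in with about 30 s of the 64 s used.

- **Home:** I pushed it home with the shut fingertips from the far side, against a hard stop felt twice. The bar then measured 23.95 mm from the green block, where 24 mm is expected.
- **Three clicks:** I went round to the other flank and pushed back in 1 mm steps. Each click resisted with 5 to 7 N and faded to nothing near half-way. I stopped at about 47 mm, just after the third release.
- **Last check:** The wrist camera put the bar at 53 to 53.5 mm from home, where 54 mm is nominal. About half of the bar's top was picked out in that picture because of a shadow, so it is good to about 1 mm.
- **Vial, cassette and bottle:** The fingers stayed well clear of all three. I did not measure their positions again at the end. The gripper was lifted clear and touching nothing.

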